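Shut and latch the drying bay's gate

TASK

The gate of the drying bay on the studio table stands ajar. Lift its gravity latch bar clear of the catch, swing the gate shut against its sprung buffer, and lower the bar so that it drops fully down behind the catch and keeps the gate shut when you let go. Close it gently by feel, as the catch was clamped on by eye and neither it nor the buffer may be rammed (25 N at most), and leave the drying ware and the other things on the table where they are.

Things in the scene. Friction and masses are not known exactly. Their poses are not given: they have to be found in the camera images.
- bay: Wooden drying board 290 x 370 mm, 18 mm thick, 70 mm walls on three sides, gate along its near side; fixed. Origin at table height; x points into the bay, y along the shut gate to its hinge, z up. Hinge axis vertical at (0, 120 mm), keeper post at (0, -165 mm), board top z = 18 mm; ware stands beyond x = 75 mm.
- gate_hinge (a point): Point on the gate's vertical hinge axis, at board-top height. Axes turn with the gate: y from free edge to hinge, x the gate's normal (into the bay when shut). In mm: gate x -8 to 8, free edge y -240, top z 135; bar pivot (0, -40, 180) between cheeks up to z 196; rest post under the bar at y -115; tab centre with the bar down (0, -190, 207).
- gate (a joint): Gate angle, rad: 0 is about shut (latched it lies between -0.055 and 0.055), grows as the free edge swings out of the bay, towards the robot (a turn about -z), to 1.2. Slight friction (about 0.1 N m); stays where it is left. About 0.9 kg.
- bar (a joint): Latch bar angle, rad: 0 is level, down on its rest; grows as the free end is lifted (a turn about -x of the gate), to 1.0; falls back when let go. Steel, about 0.25 kg, 10 mm thick (along the gate's normal), 20 mm high, from 15 mm on the hinge side of its pivot to 270 mm beyond the pivot, 70 mm past the gate's free edge.
- bar_tab (a point): Centre of the upright lifting tab on the latch bar, 150 mm from the pivot and 27 mm above the bar's middle line: a plate 10 mm thick (x, the gate's normal), 30 mm along the bar (y), standing 35 mm above the bar's top. Axes turn with the bar, y points to the pivot. Pinch it from above, fingers closing along x.
- keeper: Steel post on the board, beyond the gate's free edge; origin at its foot, 18 mm above the table, axes as the bay. On top (z 118 mm) a slotted plate carries catch and buffer together. It was clamped by eye: it sits up to 14 mm either way along x, and NO reading shows this shift: find it by feel. It does not slip. Catch and buffer may bear 25 N at most.
- catch (a point): Where the middle of the catch's top would be with the plate centred (the real one is shifted along x with the plate). Axes as the bay. Catch: square upright lug, 28 mm along x, 26 mm along y, top 20 mm above the underside of the level bar, 242 mm from the bar's pivot; a bar lifted 0.14 rad clears it by 14 mm. The bar must lie behind it (+x side), not on top or in front.
- buffer (a point): Where the buffer's free tip would be with the plate centred (it shifts with the plate). Rubber plunger, 20 mm wide, axis x, behind the gate's free stile, 225 mm from the hinge. It touches about 4 mm before the bar is past the catch, gives 9 mm at 1.5 N/mm, then is solid: the bar can drop while the tab is pushed with 7 to 16 N; once let go it holds the bar against the catch.
- bowl: Unfired bowl, 104 mm wide, 50 mm high, drying on the board of the drying bay. Origin under its centre.
- beaker: Pale unfired beaker, 68 mm wide, 85 mm high, drying on the board of the drying bay. Origin under its centre.
- spool: Waisted clay stand, 60 mm wide, 75 mm high, drying on the board of the drying bay. Origin under its centre.
- jar: Pale jar with a white lid, 72 mm wide, 100 mm high, on the table to the left of the bay. Origin under its centre.
- waterpot: White plastic pot, 90 mm wide, 95 mm high, on the table to the left of the bay. Origin under its centre.
- scraper: Spatula lying on the table at the left.
- mould: Plaster mould block 120 x 90 x 45 mm on the table to the right of the bay. Origin under its centre.
- brush: Brush lying on the table to the right of the bay.

How it is judged:
On the way, in this order (a step that is already met when the one before it is completed fails the run):
1. the latch bar is lifted above the catch's height (0.09 rad) while the gate still stands open (more than 0.07 rad) (value of joint bar above 0.09 rad and value of joint gate above 0.07 rad), for 0.1 s.
2. the gate has been swung shut (below 0.06 rad) with the bar still above the catch (0.075 rad or more) (value of joint gate below 0.06 rad and value of joint bar above 0.075 rad), for 0.05 s.
At the end, for the whole second after the job is handed in: The gate is shut within its latched range (gate angle between -0.066 and 0.066 rad) and still, the latch bar lies fully down behind the catch (bar angle under 0.025 rad), and the gripper has let go (value of joint gate between -0.066 and 0.066 rad and value of joint bar below 0.025 rad and not (velocity of joint gate above 0.05 rad/s) and not (velocity of joint gate below -0.05 rad/s) and contact force between the fingers and anything else below 0.3 N); the robot touches nothing.
It fails at once if the keeper (its catch or buffer) is pressed with more than 25 N (contact force between keeper and anything else above 25 N).
It fails at once if drying ware (bowl, beaker or stand) is shifted by more than 20 mm (distance of any of bowl, beaker, spool from where it was at the start of the episode above 0.02 m).
It fails at once if a thing on the table (jar, pot, spatula, mould, brush) is shifted by more than 20 mm (distance of any of jar, waterpot, scraper, mould, brush from where it was at the start of the episode above 0.02 m).
It also fails if it takes over 64 s, if anything falls off the work surface, if the arm or the gripper's body presses on something with over 40 N, if the wrist force passes 120 N, or if a joint passes its speed limit or range.

ROBOT

A 7-joint arm with a two-finger parallel gripper is mounted at the origin on the work surface. World frame = base frame: x ahead of the robot, y to its left, z up, the work surface at z = 0. Lengths are in m, angles in rad, forces in N, time in s.
With the tool pointing down it reaches from about 0.4 to 0.85 m from the base axis. Payload 10.4 kg.
Tool frame: the origin (TCP) lies on the front face of the gripper's body, between the roots of the fingers; the fingertips stand 70 mm ahead of it and the grasp point (between the pads) lies 51 mm ahead of it (grasp_offset is the distance from the TCP to the grasp point, in m); z points along the fingers, y is the direction in which the jaws open and shut (so a half turn about z gives the same grasp; the last joint's range is limited). The gripper opens to 87 mm and grips with 3 to 60 N. Pads are 19 mm wide; open, the fingers measure 117 mm over their backs; the gripper's body (75 mm by 190 mm) begins 51 mm behind the grasp point.
Start: joints at [1.192, 0.332, -0.065, 1.46, 0.022, 1.35, -0.088], TCP at [0.218, -0.586, 0.292] pointing down, gripper open.
Joint ranges: [-2.6, 2.6], [-0.5, 2.12], [-1.47, 1.34], [0.16, 2.42], [-1.27, 4.41], [0.06, 2.06], [-2.6, 2.6]. Speed limits (rad/s): [2.22, 2.22, 2.79, 2.79, 3.14, 3.14, 3.14].

INTERFACE

Orientations are given as a unit quaternion [x, y, z, w].
In Python, from bench import * gives the robot as it stands. The module is installed in compiled form; this text tells all that it offers.
- The arm moves only by the tool arm_command, never from a script. Its argument "commands" is a list of rows, each a list of 3 entries, a list of its own where there are three numbers: the opening in per cent of the stroke, from 0 (shut) to 100 (fully open), then the shift along the tool's x, y, z in m, then the turn, a rotation vector about the tool's x, y, z in rad. A call has exactly 10 rows; each row is the pose to reach, as a shift and turn from the pose commanded when the call began, along the tool's axes at that moment; what a row does not reach only later rows make up. A row lasts 1/12 s, in which the tool goes at most 41.7 mm and 7.16 degrees, less where a joint would pass 70% of its speed; a pose out of reach is approached as far as the arm can. A call with a gripper value outside its range is refused whole. The fingers move at their own pace and stop on an object; "squeeze" is the grip in N (left out, the last holds). Time passes only in rows, so rows that repeat a pose let the fingers close, or fill a call up. It gives the time, the measured TCP pose, the force and the opening at its end, in the units of the state.
- read_state(): the state, without advancing time (a new reading comes with each control period).
- camera(name): name is "scene" or "top" or "wrist"; returns a dict with "pixels" (480x640x3 uint8, red, green, blue), "fx", "fy", "cx", "cy" (pixels), "dist_coeffs" ([k1, k2, p1, p2, k3] as OpenCV has them; the pictures are not rectified), "rvec" (rotation vector, rad) and "tvec" (3), from world to camera coordinates, as OpenCV has them; the wrist camera has in their place "mount" (4x4, takes a point from camera to tool coordinates, whose origin is the TCP and whose axes are the flange's). Camera axes: x right, y down, z forward; pixel columns grow to the right and rows downward; lengths in m; the calibration is good to about 2 mm. A picture is of the moment at which its call begins: read the wrist's pose just before it. There is no depth.
- close_job(): hands the job in, once; it reports no verdict.
The state is a dict: "time": time; "joint_positions": joint angles; "joint_vel": joint speeds; "joint_torque": joint torques, N m; "ee_pos": TCP position; "eef_rot": TCP orientation; "ft_force": force on the tool from outside, world axes, zero at the start; "torque": the same for the moment, N m; "width": finger opening in m.
Only numpy, scipy, OpenCV 4.12 (cv2) and the standard library are available. Lean on these libraries where they do the work, as an engineer would, in place of code of your own. Each camera call takes 0.05 s, during which the arm holds its last target.

## Working session

There is one attempt and no reset: what is moved stays moved. The work goes in short steps, Python scripts to look and compute and a tool call to move; the robot and the scene stay as the last step left them, time stands still between calls to the robot, and variables do not carry over. Pictures are saved under pics/ and viewed, and the job is handed in when it is done.

Besides the shell and the picture viewer there is one more tool, called after "Request:" as a command line: name --argument value ..., lists and objects as JSON in quotes. arm_command: Moves the arm, as the interface text tells. Its arguments: {"type":"object","properties":{"commands":{"type":"array","items":{"type":"array"}},"squeeze":{"type":"number"}},"required":["commands"]}

```bash
mkdir -p pics; python3 - <<'E'
from bench import *
import cv2,json
s=read_state()
for k,v in s.items(): print(k,v)
for n in ["scene","top","wrist"]:
    c=camera(n); cv2.imwrite(f"pics/{n}0.png",c["pixels"][:,:,::-1])
    print(n,{k:(v.tolist() if hasattr(v,'tolist') else v) for k,v in c.items() if k!="pixels"})
E
```

```text
time 0.0
joint_positions [ 1.19242219  0.33285731 -0.06469109  1.46094657  0.02161423  1.34993752
 -0.08850689]
joint_vel [ 0.00069012 -0.00019769  0.00174708 -0.00195388  0.00062473  0.00105862
 -0.00107611]
joint_torque [-1.58415100e-03 -6.23262262e+01  2.32576701e-02 -3.89891803e+01
 -6.13655616e-02  3.97428323e-02  1.79822109e-04]
ee_pos [ 0.21758161 -0.58558185  0.29146045]
eef_rot [ 9.84218725e-01  1.76954721e-01 -1.70857110e-04 -7.06027289e-04]
ft_force [-0.68352647  0.05101594 -0.25626897]
torque [-0.02327486  0.00961759 -0.01448174]
width 0.08704455914869391
scene {'fx': 437.55265253056626, 'fy': 437.55265253056626, 'cx': 317.5123282768649, 'cy': 236.34928123141603, 'dist_coeffs': [-0.05228135278248734, 0.0, 0.0, 0.0, 0.0], 'rvec': [0.8619978009137637, 2.454402949454901, -1.18138287692649], 'tvec': [0.43507333173430834, -0.1339734716317504, 1.6049029221477202]}
top {'fx': 438.6551321965668, 'fy': 438.6551321965668, 'cx': 322.7607127367519, 'cy': 235.96063700712617, 'dist_coeffs': [-0.09915968784305412, 0.0, 0.0, 0.0, 0.0], 'rvec': [2.1977355927184856, -2.1526290637637207, 0.08180555660424423], 'tvec': [0.007976904733448137, 0.6045929385507993, 1.3374899185643534]}
wrist {'fx': 404.77729186692324, 'fy': 404.77729186692324, 'cx': 316.7969037071557, 'cy': 239.07629067855783, 'dist_coeffs': [0.013001651933528563, 0.0, 0.0, 0.0, 0.0], 'mount': [[0.0008696316328396151, -0.963937357825219, -0.2661278150245793, 0.07406409385666665], [0.9999994822015423, 0.0006976156126082184, 0.0007408974974374696, -0.001709650381013339], [-0.0005285238573886742, -0.266128321531908, 0.9639374653685475, -0.09274780815177264], [0.0, 0.0, 0.0, 1.0]]}
```

View pics/scene0.png

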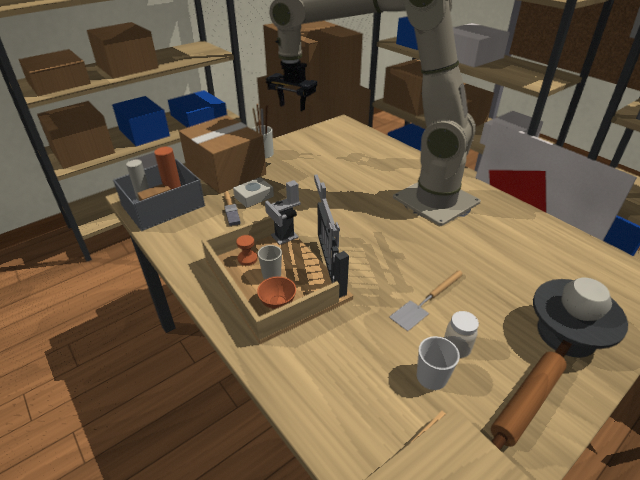

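View pics/top0.png

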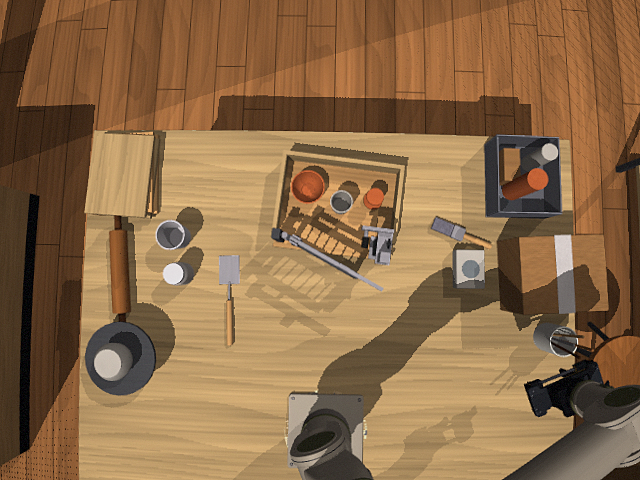

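View pics/wrist0.png

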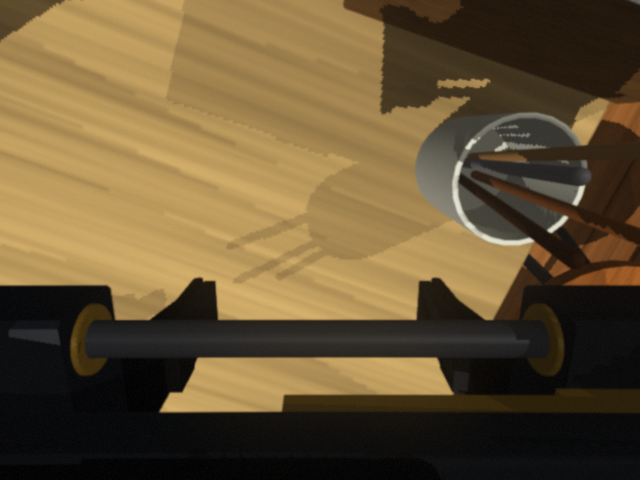

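The top view shows the hinge cheeks near (277,235), the bar's free end near (382,289), the keeper near (380,243), and the bay turned slightly. I'll zoom in to measure these.

```bash
python3 - <<'E'
import cv2
i=cv2.imread("pics/top0.png")
cv2.imwrite("pics/topz.png",cv2.resize(i[140:300,260:420],(800,800),interpolation=cv2.INTER_CUBIC))
i=cv2.imread("pics/scene0.png")
cv2.imwrite("pics/scz.png",cv2.resize(i[170:350,190:370],(800,800),interpolation=cv2.INTER_CUBIC)[:600] if 0 else cv2.resize(i[170:350,190:370],(600,600),interpolation=cv2.INTER_CUBIC))
cv2.imwrite("pics/topz.png",cv2.resize(i*0+cv2.imread("pics/top0.png"),None,fx=1,fy=1)[140:300,260:420].repeat(1,0) if 0 else cv2.resize(cv2.imread("pics/top0.png")[140:300,262:412],(562,600),interpolation=cv2.INTER_CUBIC))
E
```

```text
(no output)
```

View pics/topz.png

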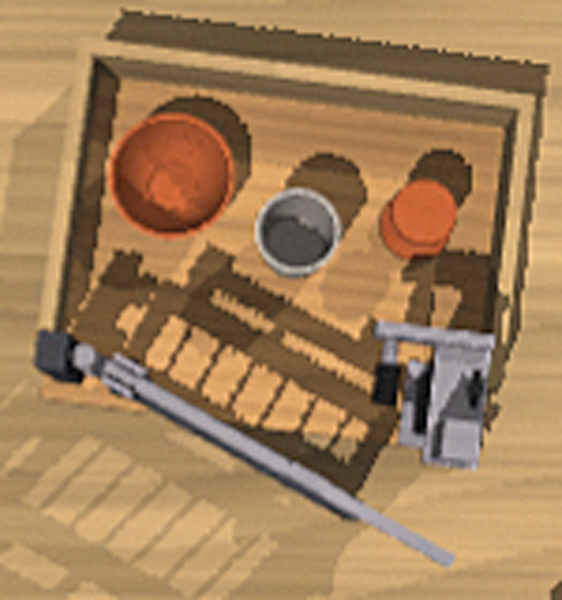

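View pics/scz.png

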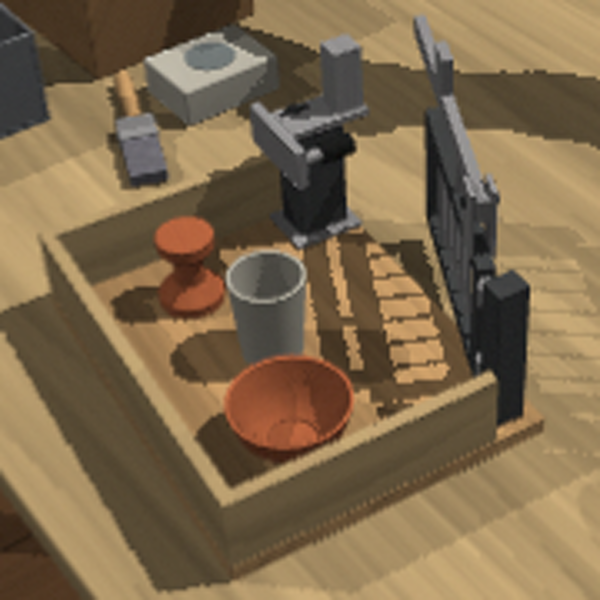

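```bash
cat > h.py <<'E'
from bench import *
import numpy as np, cv2
def ray(c,px):
    K=np.array([[c['fx'],0,c['cx']],[0,c['fy'],c['cy']],[0,0,1]])
    n=cv2.undistortPoints(np.array([[px]],float),K,np.array(c['dist_coeffs'],float))[0,0]
    R=cv2.Rodrigues(np.array(c['rvec'],float))[0]; t=np.array(c['tvec'],float)
    return -R.T@t, R.T@np.array([n[0],n[1],1.])
def onz(c,px,z):
    o,d=ray(c,px); return o+d*(z-o[2])/d[2]
def proj(c,P):
    K=np.array([[c['fx'],0,c['cx']],[0,c['fy'],c['cy']],[0,0,1]])
    return cv2.projectPoints(np.array(P,float).reshape(-1,3),np.array(c['rvec'],float),np.array(c['tvec'],float),K,np.array(c['dist_coeffs'],float))[0][:,0]
def tri(c1,p1,c2,p2):
    o1,d1=ray(c1,p1);o2,d2=ray(c2,p2)
    A=np.stack([d1,-d2],1); s=np.linalg.lstsq(A,o2-o1,rcond=None)[0]
    a=o1+d1*s[0];b=o2+d2*s[1]; return (a+b)/2,np.linalg.norm(a-b)
E
python3 - <<'E'
from h import *
t=camera("top"); s=camera("scene")
T=lambda x,y:(262+x/3.747-.37,140+y/3.75-.37)
S=lambda x,y:(190+x/3.333-.35,170+y/3.333-.35)
for n,p,z in [("BL",(88,42),.088),("BR",(537,97),.088),("FL",(42,335),.088),("barend",(450,560),.206),("barpivot",(85,357),.2),("tabA",(290,465),.245),("hingepost",(55,345),.17)]:
    print(n,onz(t,T(*p),z).round(4))
print("barend tri",tri(t,T(450,560),s,S(420,20)))
print("BL tri",tri(t,T(88,42),s,S(228,500)))
print("BR tri",tri(t,T(537,97),s,S(45,238)))
E
```

```text
BL [0.8553 0.1393 0.088 ]
BR [ 0.8175 -0.2235  0.088 ]
FL [0.6169 0.1688 0.088 ]
barend [ 0.4504 -0.1416  0.206 ]
barpivot [0.5907 0.1233 0.2   ]
tabA [ 0.515 -0.025  0.245]
hingepost [0.6017 0.1487 0.17  ]
barend tri (array([ 0.4502919 , -0.14157555,  0.2053162 ]), np.float64(0.0002565598093643293))
BL tri (array([0.85381729, 0.14037281, 0.08792643]), np.float64(0.00354441818078366))
BR tri (array([ 0.81642818, -0.22287   ,  0.08205484]), np.float64(0.005802861898055266))
```

```bash
python3 - <<'E'
from h import *
t=camera("top"); s=camera("scene")
yb=-0.11; yg=-0.487; H=np.array([.5955,.1323,0.018])
def g(p,yaw=yg):
    c,n=np.cos(yaw),np.sin(yaw); x,y,z=np.array(p)/1000; return H+[c*x-n*y,n*x+c*y,z]
pts=[(0,0,190),(0,-40,196),(0,-25,190),(5,-310,190),(-5,-310,190),(0,-190,225),(0,-175,225),(0,-205,225),(0,-240,135),(-8,-240,135)]
P=[g(p) for p in pts]
for n,c,(x0,y0,w,h),f in [("top",t,(270,220,125,80),6),("scene",s,(270,165,110,110),5.4)]:
    im=c["pixels"][:,:,::-1].copy()
    z=cv2.resize(im[y0:y0+h,x0:x0+w],None,fx=f,fy=f,interpolation=cv2.INTER_CUBIC)
    for i,p in enumerate(proj(c,P)):
        q=tuple(int(v) for v in ((p-[x0,y0]+.5)*f)); cv2.circle(z,q,2,(0,0,255),-1); cv2.putText(z,str(i),q,0,.4,(0,255,0))
    cv2.imwrite(f"pics/ov_{n}.png",z)
E
```

```text
(no output)
```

View pics/ov_top.png

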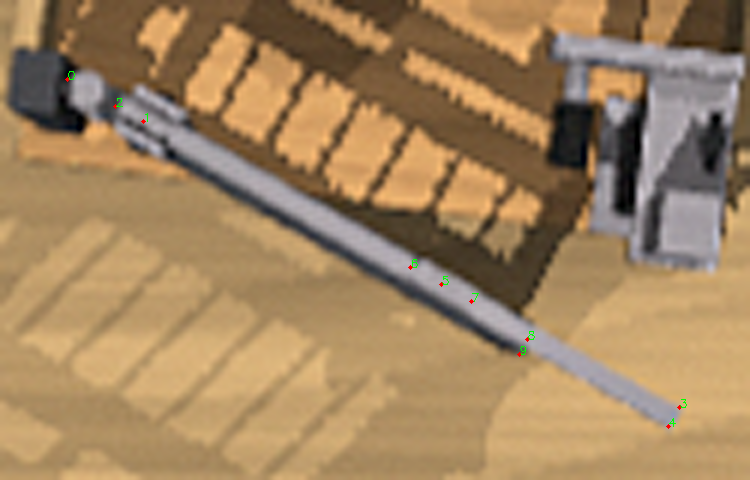

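View pics/ov_scene.png

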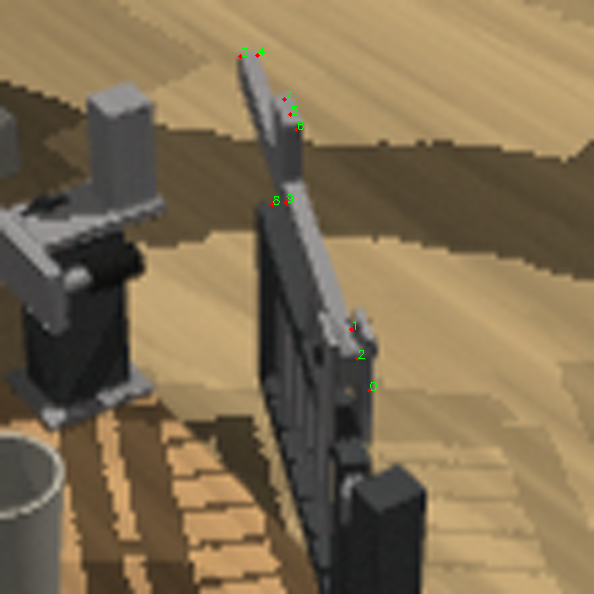

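The projected model agrees with both pictures to a few mm: bar end at (0.450,-0.141), tab at about (0.507,-0.036,0.225), gate yaw -0.487, bay yaw about -0.11. Next I move over the tab.

Request:
arm_command --commands '[[100,[0.01,-0.01,-0.03],[0,0,-0.07]],[100,[0.03,-0.027,-0.05],[0,0,-0.14]],[100,[0.055,-0.05,-0.065],[0,0,-0.21]],[100,[0.08,-0.072,-0.075],[0,0,-0.28]],[100,[0.105,-0.095,-0.08],[0,0,-0.35]],[100,[0.13,-0.117,-0.08],[0,0,-0.43]],[100,[0.157,-0.14,-0.08],[0,0,-0.5]],[100,[0.183,-0.164,-0.08],[0,0,-0.58]],[100,[0.21,-0.188,-0.08],[0,0,-0.66]],[100,[0.235,-0.21,-0.08],[0,0,-0.728]]]' --squeeze 25

```text
time: 1.18
ee_pos: [0.3655, -0.3051, 0.3725]
eef_rot: [0.856, 0.518, -0.0, 0.0]
ft_force: [0.3, 0.1, 1.0]
width: 0.0869
```

```bash
cat > m.py <<'E'
from h import *
from scipy.spatial.transform import Rotation as Ro
def st():
    s=read_state(); R=Ro.from_quat(s['eef_rot']); return s,np.array(s['ee_pos']),R
def to(p,Rt=None):
    s,q,R=st(); d=R.inv().apply(np.array(p)-q); r=np.zeros(3) if Rt is None else (R.inv()*Rt).as_rotvec()
    print("t",round(s['time'],2),"pos",q.round(4),"F",np.round(s['ft_force'],2),"w",round(s['width'],4),"shift",d.round(4),"turn",r.round(4))
def down(yaw): # tool y along (cos yaw, sin yaw), z down
    y=np.array([np.cos(yaw),np.sin(yaw),0]); z=np.array([0,0,-1.]); x=np.cross(y,z)
    return Ro.from_matrix(np.stack([x,y,z],1))
E
python3 -c "
from m import *
to([.5066,-.0356,.355],down(-.487))"
```

```text
t 1.18 pos [ 0.3655 -0.3051  0.3725] F [0.31 0.12 0.96] w 0.0869 shift [ 0.3042 -0.      0.0174] turn [0.0005 0.0003 0.0046]
```

Request:
arm_command --commands '[[100,[0.02,0,0],[0,0,0]],[100,[0.055,0,0],[0,0,0]],[100,[0.09,0,0],[0,0,0]],[100,[0.125,0,0],[0,0,0]],[100,[0.16,0,0],[0,0,0]],[100,[0.195,0,0],[0,0,0.002]],[100,[0.23,0,0],[0,0,0.003]],[100,[0.265,0,0.005],[0,0,0.004]],[100,[0.293,0,0.015],[0,0,0.005]],[100,[0.304,0,0.018],[0,0,0.005]]]'

```text
time: 2.02
ee_pos: [0.5079, -0.0341, 0.3534]
eef_rot: [0.857, 0.516, 0.0, -0.001]
ft_force: [0.5, 0.2, -0.8]
width: 0.0867
```

```bash
python3 - <<'E'
from m import *
to([.5066,-.0356,.281],down(-.487))
s,q,R=st()
w=camera("wrist"); cv2.imwrite("pics/w1.png",w["pixels"][:,:,::-1])
M=np.array(w["mount"])
# predicted tab top centre in wrist
P=np.array([[.5066,-.0356,.2425],[.5066+.0221*.0,-.0356,.208]])
T=np.eye(4);T[:3,:3]=R.as_matrix();T[:3,3]=q
W=np.linalg.inv(T@M); K=np.array([[w['fx'],0,w['cx']],[0,w['fy'],w['cy']],[0,0,1]])
print(cv2.projectPoints(P,cv2.Rodrigues(W[:3,:3])[0],W[:3,3],K,np.array(w['dist_coeffs']))[0])
E
```

```text
t 2.02 pos [ 0.5079 -0.0341  0.3534] F [ 0.48  0.19 -0.82] w 0.0867 shift [-0.002  -0.0004  0.0724] turn [-0.0007 -0.0011 -0.0001]
[[[316.62976123 276.19976032]]

 [[316.66262222 256.4342162 ]]]
```

View pics/w1.png

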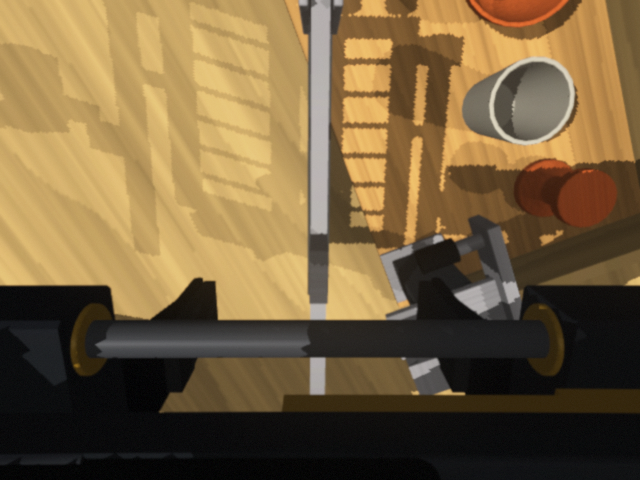

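The bar lies at column 318, between the fingers. The tab spans rows 235–303, close to the prediction. I'll go down and pinch it.

Request:
arm_command --commands '[[60,[-0.001,0,0.02],[0,0,0]],[60,[-0.002,0,0.045],[0,0,0]],[60,[-0.002,0,0.065],[0,0,0]],[60,[-0.002,0,0.071],[0,0,0]],[40,[-0.002,0,0.072],[0,0,0]],[20,[-0.002,0,0.072],[0,0,0]],[0,[-0.002,0,0.072],[0,0,0]],[0,[-0.002,0,0.072],[0,0,0]],[0,[-0.002,0,0.072],[0,0,0]],[0,[-0.002,0,0.072],[0,0,0]]]' --squeeze 25

```text
time: 2.9
ee_pos: [0.5064, -0.0402, 0.2829]
eef_rot: [0.858, 0.514, 0.0, 0.0]
ft_force: [-0.1, -0.2, -1.1]
width: 0.0282
```

```bash
python3 - <<'E'
from m import *
to([.5066,-.0356,.281],down(-.487))
# lift pose about pivot by a
yw=-.487; ex=np.array([np.cos(yw),np.sin(yw),0])
ey=np.array([-np.sin(yw),np.cos(yw),0])
s,q,R=st()
piv=np.array([.4504,-.1416,.198])+.27*ey
for a in (.05,.1,.15,.18):
    r=Ro.from_rotvec(-a*ex); to(piv+r.apply(q-piv),r*R)
E
```

```text
t 2.9 pos [ 0.5064 -0.0402  0.2829] F [-0.12 -0.21 -1.13] w 0.0282 shift [ 0.0042 -0.002   0.0019] turn [ 0.0011 -0.0002 -0.0049]
t 2.9 pos [ 0.5064 -0.0402  0.2829] F [-0.12 -0.21 -1.13] w 0.0282 shift [ 0.0044 -0.     -0.0076] turn [-0.0002 -0.05   -0.0001]
t 2.9 pos [ 0.5064 -0.0402  0.2829] F [-0.12 -0.21 -1.13] w 0.0282 shift [ 0.0092 -0.     -0.015 ] turn [-0.0005 -0.1    -0.0001]
t 2.9 pos [ 0.5064 -0.0402  0.2829] F [-0.12 -0.21 -1.13] w 0.0282 shift [ 0.0144 -0.     -0.0221] turn [-0.0007 -0.15   -0.0002]
t 2.9 pos [ 0.5064 -0.0402  0.2829] F [-0.12 -0.21 -1.13] w 0.0282 shift [ 0.0177 -0.0001 -0.0262] turn [-0.0009 -0.18   -0.0002]
```

Request:
arm_command --commands '[[0,[0,0,0],[0,0,0]],[0,[0,0,0],[0,0,0]],[0,[0,0,0],[0,0,0]],[0,[0,0,0],[0,0,0]],[0,[0,0,0],[0,0,0]],[0,[0,0,0],[0,0,0]],[0,[0,0,0],[0,0,0]],[0,[0,0,0],[0,0,0]],[0,[0,0,0],[0,0,0]],[0,[0,0,0],[0,0,0]]]'

```text
time: 3.73
ee_pos: [0.5062, -0.0402, 0.2823]
eef_rot: [0.858, 0.514, 0.0, 0.0]
ft_force: [-1.8, 0.5, 1.5]
width: 0.0096
```

```bash
python3 - <<'E'
from m import *
to([.5066,-.0356,.281],down(-.487))
E
```

```text
t 3.73 pos [ 0.5062 -0.0402  0.2823] F [-1.77  0.49  1.53] w 0.0096 shift [ 0.0043 -0.0018  0.0013] turn [ 0.0002  0.0001 -0.0049]
```

Request:
arm_command --commands '[[0,[0.001,0,-0.003],[0,-0.02,0]],[0,[0.003,0,-0.006],[0,-0.04,0]],[0,[0.005,0,-0.009],[0,-0.06,0]],[0,[0.007,0,-0.012],[0,-0.08,0]],[0,[0.009,0,-0.015],[0,-0.1,0]],[0,[0.011,0,-0.018],[0,-0.12,0]],[0,[0.0145,0,-0.022],[0,-0.15,0]],[0,[0.0165,0,-0.025],[0,-0.17,0]],[0,[0.0165,0,-0.025],[0,-0.17,0]],[0,[0.0165,0,-0.025],[0,-0.17,0]]]'

```text
time: 4.57
ee_pos: [0.514, -0.0257, 0.307]
eef_rot: [0.855, 0.512, -0.073, 0.043]
ft_force: [0.3, 1.6, -2.7]
width: 0.0097
```

```bash
python3 - <<'E'
from m import *
to([.5066,-.0356,.281],down(-.487))
s=camera("scene"); i=s["pixels"][:,:,::-1]
cv2.imwrite("pics/s2.png",cv2.resize(i[150:300,250:400],(600,600),interpolation=cv2.INTER_CUBIC))
E
```

```text
t 4.57 pos [ 0.514  -0.0257  0.307 ] F [ 0.26  1.64 -2.74] w 0.0097 shift [-0.0076 -0.0019  0.0277] turn [-0.0008  0.1701 -0.0046]
```

View pics/s2.png

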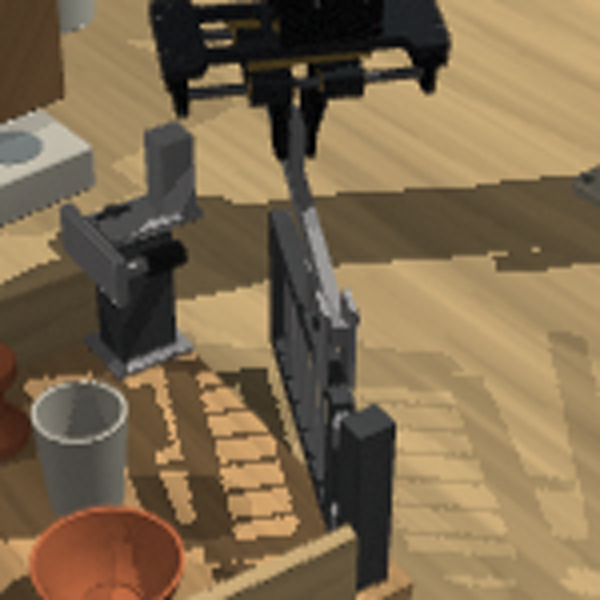

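```bash
cat >> m.py <<'E'
H=np.array([.5955,.1323,0])
def swing(ds):
    s,q,R=st(); h=H*[1,1,0]
    for d in ds:
        r=Ro.from_rotvec([0,0,d]); p=h+r.apply(q-h)
        print(d,R.inv().apply(p-q).round(4),(R.inv()*r*R).as_rotvec().round(4))
E
python3 - <<'E'
from m import *
swing([.025*i for i in range(1,11)])
E
```

```text
0.025 [ 0.0001  0.0044 -0.    ] [-0.0042 -0.     -0.0246]
0.05 [ 0.0004  0.0089 -0.0001] [-0.0084 -0.     -0.0493]
0.07500000000000001 [ 0.0007  0.0133 -0.0001] [-0.0127 -0.     -0.0739]
0.1 [ 0.0012  0.0177 -0.0002] [-0.0169 -0.     -0.0986]
0.125 [ 0.0017  0.0222 -0.0003] [-0.0211 -0.     -0.1232]
0.15000000000000002 [ 0.0024  0.0265 -0.0004] [-2.530e-02 -1.000e-04 -1.478e-01]
0.17500000000000002 [ 0.0032  0.0309 -0.0006] [-2.950e-02 -1.000e-04 -1.725e-01]
0.2 [ 0.004   0.0353 -0.0007] [-3.380e-02 -1.000e-04 -1.971e-01]
0.225 [ 0.005   0.0396 -0.0009] [-3.800e-02 -1.000e-04 -2.218e-01]
0.25 [ 0.0061  0.0439 -0.0011] [-4.220e-02 -1.000e-04 -2.464e-01]
```

Request:
arm_command --commands '[[0,[0.0001,0.0044,0],[-0.0042,0,-0.0246]],[0,[0.0004,0.0089,-0.0001],[-0.0084,0,-0.0493]],[0,[0.0007,0.0133,-0.0001],[-0.0127,0,-0.0739]],[0,[0.0012,0.0177,-0.0002],[-0.0169,0,-0.0986]],[0,[0.0017,0.0222,-0.0003],[-0.0211,0,-0.1232]],[0,[0.0024,0.0265,-0.0004],[-0.0253,0,-0.1478]],[0,[0.0032,0.0309,-0.0006],[-0.0295,0,-0.1725]],[0,[0.004,0.0353,-0.0007],[-0.0338,0,-0.1971]],[0,[0.004,0.0353,-0.0007],[-0.0338,0,-0.1971]],[0,[0.004,0.0353,-0.0007],[-0.0338,0,-0.1971]]]'

```text
time: 5.45
ee_pos: [0.5471, -0.0392, 0.3072]
eef_rot: [0.8, 0.594, -0.068, 0.051]
ft_force: [-1.1, -2.2, -3.1]
width: 0.0094
```

```bash
python3 - <<'E'
from m import *
to([.5066,-.0356,.281],down(-.487))
t=camera("top"); i=t["pixels"][:,:,::-1]
cv2.imwrite("pics/t3.png",cv2.resize(i[150:300,260:410],(600,600),interpolation=cv2.INTER_CUBIC))
s=camera("scene"); i=s["pixels"][:,:,::-1]
cv2.imwrite("pics/s3.png",cv2.resize(i[150:300,250:400],(600,600),interpolation=cv2.INTER_CUBIC))
swing([.01*i for i in range(1,11)])
E
```

```text
t 5.45 pos [ 0.5471 -0.0392  0.3072] F [-1.11 -2.16 -3.05] w 0.0094 shift [-0.0037 -0.0399  0.0272] turn [0.0166 0.1698 0.1942]
0.01 [ 0.      0.0018 -0.    ] [-0.0017  0.     -0.0099]
0.02 [ 0.0001  0.0036 -0.    ] [-0.0034  0.     -0.0197]
0.03 [ 0.0002  0.0053 -0.    ] [-0.0051  0.     -0.0296]
0.04 [ 0.0003  0.0071 -0.    ] [-0.0068  0.     -0.0394]
0.05 [ 0.0004  0.0089 -0.0001] [-0.0085  0.     -0.0493]
0.06 [ 0.0005  0.0107 -0.0001] [-0.0102  0.     -0.0591]
0.07 [ 0.0006  0.0124 -0.0001] [-0.0119  0.     -0.069 ]
0.08 [ 0.0008  0.0142 -0.0001] [-0.0136  0.     -0.0788]
0.09 [ 0.001   0.016  -0.0002] [-0.0153  0.     -0.0887]
0.1 [ 0.0012  0.0178 -0.0002] [-0.017   0.     -0.0986]
```

View pics/t3.png

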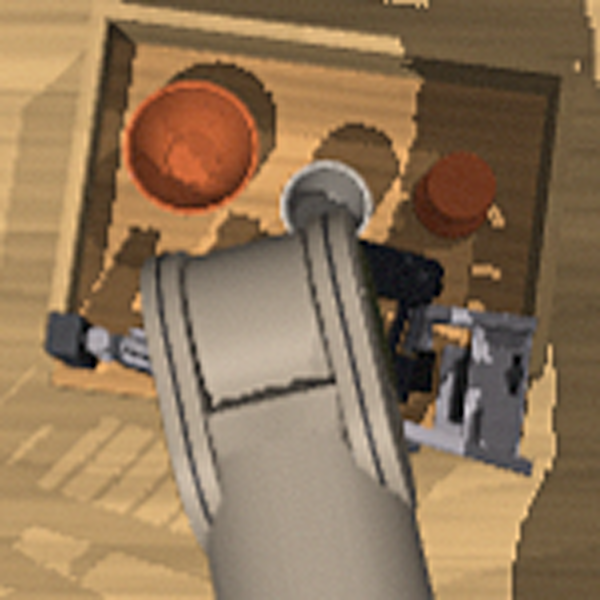

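View pics/s3.png

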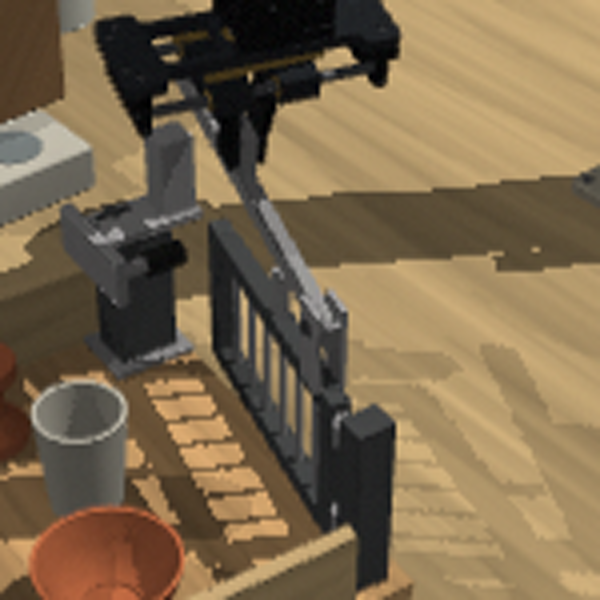

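The gate is now at about 0.18 rad with the bar well up, and the keeper is clear. I'll continue slowly.

Request:
arm_command --commands '[[0,[0,0.0018,0],[-0.0017,0,-0.0099]],[0,[0.0001,0.0036,0],[-0.0034,0,-0.0197]],[0,[0.0002,0.0053,0],[-0.0051,0,-0.0296]],[0,[0.0003,0.0071,0],[-0.0068,0,-0.0394]],[0,[0.0004,0.0089,-0.0001],[-0.0085,0,-0.0493]],[0,[0.0005,0.0107,-0.0001],[-0.0102,0,-0.0591]],[0,[0.0006,0.0124,-0.0001],[-0.0119,0,-0.069]],[0,[0.0006,0.0124,-0.0001],[-0.0119,0,-0.069]],[0,[0.0006,0.0124,-0.0001],[-0.0119,0,-0.069]],[0,[0.0006,0.0124,-0.0001],[-0.0119,0,-0.069]]]'

```text
time: 6.38
ee_pos: [0.5591, -0.0422, 0.3073]
eef_rot: [0.778, 0.622, -0.066, 0.053]
ft_force: [-2.2, -5.1, -0.9]
width: 0.0098
```

```bash
cat >> m.py <<'E'
def rep():
    s,q,R=st(); f=R.inv().apply(s['ft_force']); y=R.as_matrix()[:,1]
    # gate yaw by tool y, and by position from hinge
    print("t",round(s['time'],2),"pos",q.round(4),"Ftool",f.round(2),"M",np.round(R.inv().apply(s['torque']),2),"yaw tool",round(np.arctan2(y[1],y[0]),4),"pos-az",round(np.arctan2(*(H-q)[:2]),4),"w",round(s['width'],4))
E
python3 - <<'E'
from m import *
rep()
swing([.01*i for i in range(1,7)])
E
```

```text
t 6.38 pos [ 0.5591 -0.0422  0.3073] Ftool [-5.24 -1.06  1.85] M [-0.02 -1.   -0.15] yaw tool -0.2225 pos-az 0.2057 w 0.0098
0.01 [ 0.      0.0018 -0.    ] [-0.0017  0.     -0.0099]
0.02 [ 0.0001  0.0036 -0.    ] [-0.0034  0.     -0.0197]
0.03 [ 0.0002  0.0053 -0.    ] [-0.0051  0.     -0.0296]
0.04 [ 0.0003  0.0071 -0.    ] [-0.0068  0.     -0.0394]
0.05 [ 0.0004  0.0089 -0.0001] [-0.0085  0.     -0.0493]
0.06 [ 0.0005  0.0107 -0.0001] [-0.0102  0.     -0.0591]
```

Request:
arm_command --commands '[[0,[-0.0003,0.0005,0],[-0.0004,0,-0.0025]],[0,[-0.0006,0.001,0],[-0.0009,0,-0.005]],[0,[-0.0009,0.0014,0],[-0.0013,0,-0.0075]],[0,[-0.001,0.0018,0],[-0.0017,0,-0.0099]],[0,[-0.001,0.0023,0],[-0.0021,0,-0.0123]],[0,[-0.001,0.0027,0],[-0.0025,0,-0.0148]],[0,[-0.001,0.0031,0],[-0.003,0,-0.0172]],[0,[-0.001,0.0036,0],[-0.0034,0,-0.0197]],[0,[-0.001,0.0036,0],[-0.0034,0,-0.0197]],[0,[-0.001,0.0036,0],[-0.0034,0,-0.0197]]]'

```text
time: 7.22
ee_pos: [0.5625, -0.043, 0.3074]
eef_rot: [0.772, 0.63, -0.065, 0.054]
ft_force: [1.3, 1.6, -4.0]
width: 0.0099
```

```bash
python3 -c "
from m import *
rep()"
```

```text
t 7.22 pos [ 0.5625 -0.043   0.3074] Ftool [2.45 0.96 3.62] M [-0.02  0.58 -0.1 ] yaw tool -0.2013 pos-az 0.1862 w 0.0099
```

Request:
arm_command --commands '[[0,[0.0001,0.0005,0],[-0.0004,0,-0.0025]],[0,[0.0002,0.001,0],[-0.0009,0,-0.005]],[0,[0.0003,0.0014,0],[-0.0013,0,-0.0075]],[0,[0.0003,0.0018,0],[-0.0017,0,-0.0099]],[0,[0.0003,0.0023,0],[-0.0021,0,-0.0123]],[0,[0.0003,0.0027,0],[-0.0025,0,-0.0148]],[0,[0.0003,0.0031,0],[-0.003,0,-0.0172]],[0,[0.0003,0.0036,0],[-0.0034,0,-0.0197]],[0,[0.0003,0.0036,0],[-0.0034,0,-0.0197]],[0,[0.0003,0.0036,0],[-0.0034,0,-0.0197]]]'

```text
time: 8.05
ee_pos: [0.566, -0.0438, 0.3073]
eef_rot: [0.766, 0.638, -0.065, 0.054]
ft_force: [0.1, 4.1, -4.2]
width: 0.0097
```

```bash
python3 -c "
from m import *
rep()"
```

```text
t 8.05 pos [ 0.566  -0.0438  0.3073] Ftool [ 4.75 -0.69  3.48] M [-0.02  1.1  -0.15] yaw tool -0.1817 pos-az 0.166 w 0.0097
```

Request:
arm_command --commands '[[0,[0.0003,0.0005,0],[-0.0004,0,-0.0025]],[0,[0.0006,0.001,0],[-0.0009,0,-0.005]],[0,[0.0008,0.0014,0],[-0.0013,0,-0.0075]],[0,[0.0008,0.0018,0],[-0.0017,0,-0.0099]],[0,[0.0008,0.0023,0],[-0.0021,0,-0.0123]],[0,[0.0008,0.0027,0],[-0.0025,0,-0.0148]],[0,[0.0008,0.0031,0],[-0.003,0,-0.0172]],[0,[0.0008,0.0036,0],[-0.0034,0,-0.0197]],[0,[0.0008,0.0036,0],[-0.0034,0,-0.0197]],[0,[0.0008,0.0036,0],[-0.0034,0,-0.0197]]]'

```text
time: 8.88
ee_pos: [0.5691, -0.0442, 0.307]
eef_rot: [0.759, 0.645, -0.065, 0.055]
ft_force: [-5.7, 1.7, -1.8]
width: 0.0098
```

```bash
python3 -c "
from m import *
rep()"
```

```text
t 8.88 pos [ 0.5691 -0.0442  0.307 ] Ftool [ 0.99 -5.93  1.63] M [ 1.25  0.35 -0.08] yaw tool -0.1626 pos-az 0.1486 w 0.0098
```

Contact with the buffer at about 6 N. I'll take smaller steps.

Request:
arm_command --commands '[[0,[0,0.0002,0],[-0.0002,0,-0.0012]],[0,[0,0.0004,0],[-0.0004,0,-0.0024]],[0,[0,0.0006,0],[-0.0006,0,-0.0036]],[0,[0,0.0008,0],[-0.0008,0,-0.0048]],[0,[0,0.001,0],[-0.001,0,-0.006]],[0,[0,0.0012,0],[-0.0012,0,-0.0072]],[0,[0.0001,0.0015,0],[-0.0014,0,-0.0084]],[0,[0.0001,0.0018,0],[-0.0017,0,-0.0099]],[0,[0.0001,0.0018,0],[-0.0017,0,-0.0099]],[0,[0.0001,0.0018,0],[-0.0017,0,-0.0099]]]'

```text
time: 9.72
ee_pos: [0.5704, -0.0445, 0.3069]
eef_rot: [0.756, 0.649, -0.066, 0.055]
ft_force: [-9.0, 1.5, -1.4]
width: 0.0104
```

```bash
python3 -c "
from m import *
rep()"
```

```text
t 9.72 pos [ 0.5704 -0.0445  0.3069] Ftool [ 0.36 -9.11  1.42] M [1.85 0.26 0.01] yaw tool -0.1528 pos-az 0.1409 w 0.0104
```

Request:
arm_command --commands '[[0,[0,0.0002,0],[-0.0002,0,-0.0012]],[0,[0,0.0004,0],[-0.0004,0,-0.0024]],[0,[0,0.0006,0],[-0.0006,0,-0.0036]],[0,[0,0.0008,0],[-0.0008,0,-0.0048]],[0,[0,0.001,0],[-0.001,0,-0.006]],[0,[0,0.0012,0],[-0.001,0,-0.006]],[0,[0,0.0014,0],[-0.001,0,-0.006]],[0,[0,0.0014,0],[-0.001,0,-0.006]],[0,[0,0.0014,0],[-0.001,0,-0.006]],[0,[0,0.0014,0],[-0.001,0,-0.006]]]'

```text
time: 10.55
ee_pos: [0.5715, -0.0447, 0.3068]
eef_rot: [0.754, 0.651, -0.066, 0.054]
ft_force: [-10.9, 1.2, -1.8]
width: 0.0094
```

```bash
python3 - <<'E'
from m import *
rep()
s=camera("scene"); i=s["pixels"][:,:,::-1]
cv2.imwrite("pics/s4.png",cv2.resize(i[150:300,250:400],(600,600),interpolation=cv2.INTER_CUBIC))
s,q,R=st()
y=R.as_matrix()[:,1]; ex=np.array([y[0],y[1],0]);ex/=np.linalg.norm(ex); ey=np.array([-ex[1],ex[0],0])
# pivot: relative to tool when unlifted: tool at known offset from pivot
yw=-.487;e0=np.array([-np.sin(yw),np.cos(yw),0])
off=np.array([.5062,-.0402,.2823])-(np.array([.4504,-.1416,.198])+.27*e0)
oy,oz=off@e0,off[2]; print("off",oy,oz)
a0=.17; 
P=lambda a: ey*(oy*np.cos(a)+oz*np.sin(a))+np.array([0,0,1])*(oz*np.cos(a)-oy*np.sin(a))
for a in (.14,.12,.1,.08,.06,.04,.02,0):
    d=P(a)-P(a0); print(a,R.inv().apply(d).round(4),(R.inv()*Ro.from_rotvec((a0-a)*ex)*R).as_rotvec().round(4))
E
```

```text
t 10.55 pos [ 0.5715 -0.0447  0.3068] Ftool [ -0.07 -10.99   1.89] M [ 2.27  0.26 -0.01] yaw tool -0.1469 pos-az 0.1349 w 0.0094
off -0.1542755824777789 0.08429999999999999
0.14 [-0.0025  0.      0.0047] [-0.      0.03   -0.0001]
0.12 [-0.004   0.      0.0078] [-0.      0.05   -0.0002]
0.1 [-0.0055  0.      0.011 ] [-0.      0.07   -0.0003]
0.08 [-0.0069  0.      0.0142] [-0.0001  0.09   -0.0003]
0.06 [-0.0083  0.0001  0.0175] [-1.0e-04  1.1e-01 -4.0e-04]
0.04 [-0.0096  0.0001  0.0207] [-1.0e-04  1.3e-01 -5.0e-04]
0.02 [-0.0108  0.0001  0.024 ] [-1.0e-04  1.5e-01 -6.0e-04]
0 [-0.012   0.0001  0.0273] [-1.0e-04  1.7e-01 -6.0e-04]
```

View pics/s4.png

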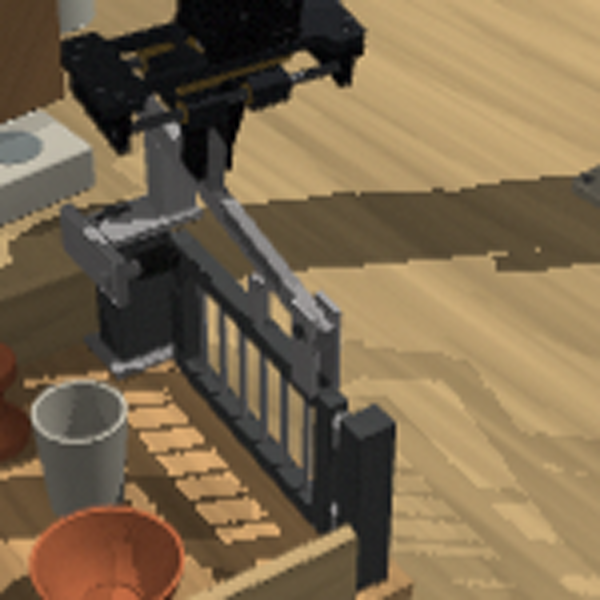

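The buffer is pressed with about 11 N, in the middle of the 7–16 N window. I'll lower the bar just below the catch top (0.083 rad) and check for it sitting on top.

Request:
arm_command --commands '[[0,[-0.001,0,0.002],[0,0.012,0]],[0,[-0.0018,0,0.0035],[0,0.022,0]],[0,[-0.0025,0,0.0047],[0,0.03,0]],[0,[-0.0033,0,0.0063],[0,0.04,0]],[0,[-0.004,0,0.0078],[0,0.05,0]],[0,[-0.0048,0,0.0094],[0,0.06,0]],[0,[-0.0055,0,0.011],[0,0.07,0]],[0,[-0.0062,0,0.0126],[0,0.08,0]],[0,[-0.0069,0,0.0142],[0,0.09,0]],[0,[-0.0076,0,0.0158],[0,0.1,0]]]'

```text
time: 11.43
ee_pos: [0.57, -0.0548, 0.2924]
eef_rot: [0.756, 0.653, -0.028, 0.022]
ft_force: [-11.3, 1.6, -0.1]
width: 0.0096
```

```bash
python3 -c "
from m import *
rep()"
```

```text
t 11.43 pos [ 0.57   -0.0548  0.2924] Ftool [ -0.04 -11.46   0.11] M [ 2.22  0.17 -0.03] yaw tool -0.1466 pos-az 0.1354 w 0.0096
```

Request:
arm_command --commands '[[0,[-0.0002,0,0.0006],[0,0.004,0]],[0,[-0.0004,0,0.0012],[0,0.008,0]],[0,[-0.0006,0,0.0018],[0,0.011,0]],[0,[-0.0008,0,0.0024],[0,0.014,0]],[0,[-0.001,0,0.003],[0,0.018,0]],[0,[-0.0011,0,0.0033],[0,0.02,0]],[0,[-0.0011,0,0.0033],[0,0.02,0]],[0,[-0.0011,0,0.0033],[0,0.02,0]],[0,[-0.0011,0,0.0033],[0,0.02,0]],[0,[-0.0011,0,0.0033],[0,0.02,0]]]'

```text
time: 12.27
ee_pos: [0.5698, -0.0566, 0.2893]
eef_rot: [0.757, 0.653, -0.021, 0.016]
ft_force: [-11.7, 0.6, 0.2]
width: 0.0097
```

```bash
python3 -c "
from m import *
rep()"
```

```text
t 12.27 pos [ 0.5698 -0.0566  0.2893] Ftool [ -1.14 -11.66  -0.06] M [ 2.17 -0.11 -0.01] yaw tool -0.1471 pos-az 0.1354 w 0.0097
```

Request:
arm_command --commands '[[0,[-0.0003,0,0.0008],[0,0.005,0]],[0,[-0.0006,0,0.0016],[0,0.01,0]],[0,[-0.0009,0,0.0024],[0,0.015,0]],[0,[-0.0012,0,0.0032],[0,0.02,0]],[0,[-0.0015,0,0.004],[0,0.025,0]],[0,[-0.0018,0,0.0048],[0,0.03,0]],[0,[-0.0019,0,0.0052],[0,0.034,0]],[0,[-0.002,0,0.0056],[0,0.036,0]],[0,[-0.002,0,0.0056],[0,0.036,0]],[0,[-0.002,0,0.0056],[0,0.036,0]]]'

```text
time: 13.1
ee_pos: [0.5693, -0.0597, 0.2838]
eef_rot: [0.757, 0.653, -0.008, 0.004]
ft_force: [-12.7, -2.7, 0.7]
width: 0.0097
```

```bash
python3 - <<'E'
from m import *
rep()
s=camera("scene"); i=s["pixels"][:,:,::-1]
cv2.imwrite("pics/s5.png",cv2.resize(i[150:300,250:400],(600,600),interpolation=cv2.INTER_CUBIC))
E
```

```text
t 13.1 pos [ 0.5693 -0.0597  0.2838] Ftool [ -4.56 -12.21  -0.53] M [ 2.33 -0.61 -0.04] yaw tool -0.1479 pos-az 0.1354 w 0.0097
```

View pics/s5.png

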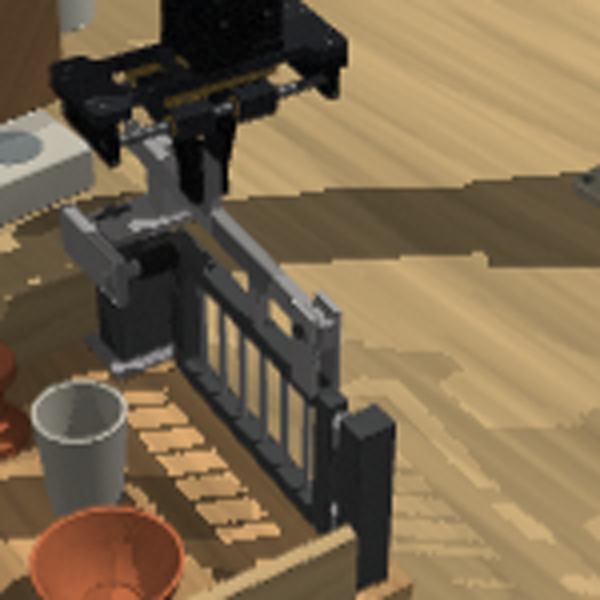

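The bar is almost level, about 0.01 rad. I'll take it fully down and remove the radial strain.

Request:
arm_command --commands '[[0,[0.0002,0,0.0003],[0,0.002,0]],[0,[0.0004,0,0.0006],[0,0.004,0]],[0,[0.0006,0,0.0009],[0,0.006,0]],[0,[0.0007,0,0.0012],[0,0.008,0]],[0,[0.0007,0,0.0015],[0,0.009,0]],[0,[0.0007,0,0.0017],[0,0.009,0]],[0,[0.0007,0,0.0017],[0,0.009,0]],[0,[0.0007,0,0.0017],[0,0.009,0]],[0,[0.0007,0,0.0017],[0,0.009,0]],[0,[0.0007,0,0.0017],[0,0.009,0]]]'

```text
time: 13.98
ee_pos: [0.5694, -0.0603, 0.2823]
eef_rot: [0.758, 0.652, -0.005, 0.002]
ft_force: [-12.7, -6.3, 2.9]
width: 0.0096
```

```bash
python3 -c "
from m import *
rep()"
```

```text
t 13.98 pos [ 0.5694 -0.0603  0.2823] Ftool [ -8.11 -11.64  -2.73] M [ 2.43 -1.59 -0.12] yaw tool -0.1491 pos-az 0.1349 w 0.0096
```

Request:
arm_command --commands '[[0,[-0.0004,0,0],[0,0,0]],[0,[-0.0008,0,0],[0,0,0]],[0,[-0.0012,0,0],[0,0,0]],[0,[-0.0012,-0.0003,0],[0,0,0.0017]],[0,[-0.0012,-0.0006,0],[0,0,0.0033]],[0,[-0.0012,-0.0009,0],[0,0,0.005]],[0,[-0.0012,-0.0012,0],[0,0,0.0066]],[0,[-0.0012,-0.0015,0],[0,0,0.0082]],[0,[-0.0012,-0.0015,0],[0,0,0.0082]],[0,[-0.0012,-0.0015,0],[0,0,0.0082]]]'

```text
time: 14.82
ee_pos: [0.5689, -0.0603, 0.2824]
eef_rot: [0.76, 0.65, -0.003, 0.002]
ft_force: [-5.0, -4.1, -2.9]
width: 0.01
```

```bash
python3 -c "
from m import *
rep()"
```

```text
t 14.82 pos [ 0.5689 -0.0603  0.2824] Ftool [-4.82 -4.3   2.92] M [ 0.71 -0.84 -0.3 ] yaw tool -0.156 pos-az 0.1372 w 0.01
```

Force fell by 7 N for only 0.5 mm of motion, so the bar now bears against the catch. I'll ease the rest.

Request:
arm_command --commands '[[0,[-0.0002,-0.0002,0],[0,0,0]],[0,[-0.0004,-0.0004,0],[0,0,0]],[0,[-0.0006,-0.0006,0],[0,0,0]],[0,[-0.0006,-0.0007,0],[0,0,0]],[0,[-0.0006,-0.0007,0],[0,0,0]],[0,[-0.0006,-0.0007,0],[0,0,0]],[0,[-0.0006,-0.0007,0],[0,0,0]],[0,[-0.0006,-0.0007,0],[0,0,0]],[0,[-0.0006,-0.0007,0],[0,0,0]],[0,[-0.0006,-0.0007,0],[0,0,0]]]'

```text
time: 15.65
ee_pos: [0.5687, -0.0604, 0.2824]
eef_rot: [0.76, 0.65, -0.002, 0.003]
ft_force: [0.4, -5.0, -5.5]
width: 0.0099
```

```bash
python3 -c "
from m import *
rep()"
```

```text
t 15.65 pos [ 0.5687 -0.0604  0.2824] Ftool [-4.88  1.2   5.58] M [-0.29 -1.05 -0.26] yaw tool -0.1556 pos-az 0.138 w 0.0099
```

Request:
arm_command --commands '[[10,[0,0.0002,0],[0,0,0]],[15,[0,0.0002,0],[0,0,0]],[20,[0,0.0002,0],[0,0,0]],[30,[0,0.0002,0],[0,0,0]],[40,[0,0.0002,0],[0,0,0]],[50,[0,0.0002,0],[0,0,0]],[50,[0,0.0002,0],[0,0,0]],[50,[0,0.0002,0],[0,0,0]],[50,[0,0.0002,0],[0,0,0]],[50,[0,0.0002,0],[0,0,0]]]' --squeeze 10

```text
time: 16.48
ee_pos: [0.5687, -0.0587, 0.2826]
eef_rot: [0.759, 0.651, -0.002, 0.002]
ft_force: [-0.1, -0.7, 0.6]
width: 0.043
```

```bash
python3 -c "
from m import *
rep()"
```

```text
t 16.48 pos [ 0.5687 -0.0587  0.2826] Ftool [-0.71 -0.04 -0.6 ] M [-0.04 -0.    0.03] yaw tool -0.1541 pos-az 0.1396 w 0.043
```

Free. Now straight up, then back to see everything.

Request:
arm_command --commands '[[50,[0,0,-0.01],[0,0,0]],[50,[0,0,-0.025],[0,0,0]],[50,[0,0,-0.045],[0,0,0]],[50,[0,0,-0.07],[0,0,0]],[50,[0,0,-0.095],[0,0,0]],[50,[-0.02,-0.015,-0.11],[0,0,0]],[50,[-0.045,-0.035,-0.115],[0,0,0]],[50,[-0.07,-0.055,-0.12],[0,0,0]],[50,[-0.1,-0.07,-0.12],[0,0,0]],[50,[-0.13,-0.08,-0.12],[0,0,0]]]'

```text
time: 17.32
ee_pos: [0.4684, -0.1747, 0.4049]
eef_rot: [0.759, 0.651, -0.002, 0.003]
ft_force: [1.1, -1.0, -0.3]
width: 0.0435
```

Request:
arm_command --commands '[[50,[-0.03,0,0],[0,0,0]],[50,[-0.06,0,0],[0,0,0]],[50,[-0.09,0,0],[0,0,0]],[50,[-0.12,0,0],[0,0,0]],[50,[-0.15,0,0],[0,0,0]],[50,[-0.18,0,0],[0,0,0]],[50,[-0.2,0,0],[0,0,0]],[50,[-0.21,0,0],[0,0,0]],[50,[-0.21,0,0],[0,0,0]],[50,[-0.21,0,0],[0,0,0]]]'

```text
time: 18.15
ee_pos: [0.438, -0.3809, 0.4046]
eef_rot: [0.759, 0.651, -0.001, 0.002]
ft_force: [0.0, 1.7, 0.1]
width: 0.0432
```

```bash
python3 - <<'E'
from m import *
rep()
t=camera("top"); i=t["pixels"][:,:,::-1]
cv2.imwrite("pics/t6.png",cv2.resize(i[150:300,260:410],(600,600),interpolation=cv2.INTER_CUBIC))
s=camera("scene"); i=s["pixels"][:,:,::-1]
cv2.imwrite("pics/s6.png",cv2.resize(i[150:300,250:400],(600,600),interpolation=cv2.INTER_CUBIC))
cv2.imwrite("pics/s6f.png",i)
E
```

```text
t 18.15 pos [ 0.438  -0.3809  0.4046] Ftool [ 1.66 -0.26 -0.1 ] M [-0.09  0.05 -0.01] yaw tool -0.1534 pos-az 0.2979 w 0.0432
```

View pics/t6.png

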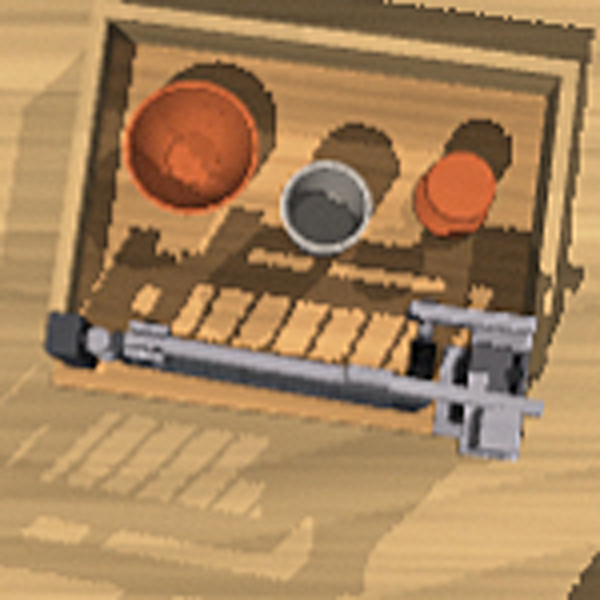

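View pics/s6.png

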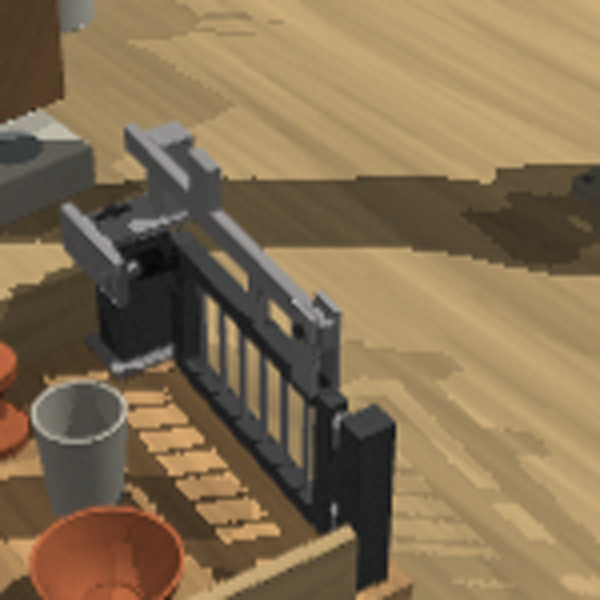

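The pictures show the gate shut and the bar behind the lug (top view (495,425)), level on its rest post. I'll check the tip height, then hand in.

```bash
python3 - <<'E'
from m import *
t=camera("top"); s=camera("scene")
p,e=tri(t,(260+541/4-.4,150+406/4-.4),s,(250+133/4-.4,150+127/4-.4)); print(p,e)
print("gate yaw from tip", np.arctan2(*(H-p)[:2]))
close_job()
E
```

```text
[ 0.55132313 -0.17464869  0.20821317] 0.00241878056047863
gate yaw from tip 0.14294108676374237
the job is handed in; nothing more can be done
```

The gate is shut and latched, and the job is handed in at about 18 s of the 64 s allowed. It reports no verdict.

**What I did:**
- I pinched the tab from above, lifted the bar about 0.17 rad with the gate about 0.38 rad open, and swung the gate in slowly.
- The buffer made contact at about 6 N at the tab. I eased on to about 11 N, lowered the bar in stages, and felt no sign of it landing on the catch.
- I backed off slowly until the catch took the load: the force fell 7 N over 0.5 mm of motion. Then I opened the fingers and moved away.

**Last checks:**
- **Bar:** Its tip is at z ≈ 0.208 m, the level height. Both pictures show the bar on its rest, on the +x side of the catch.
- **Gate:** Its angle is about 0.03 rad by image, against a limit of 0.066. This depends on a bay direction known only to about 0.015 rad.
- **Forces:** Reaction along the push never read above about 12 N. I only read it at the end of each move, so a short peak between readings would not show. A sideways strain of about 8 N along the bar, from a hinge position a millimetre or so off, was partly eased before release.
- **Other things:** The ware in the bay looked unmoved in the last top view. I did not measure the ware, or the things on the table, after the swing. The arm was well clear at the end.

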